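Square a parcel on the scan turntable and hold its label to the code reader

ROBOT

A 7-joint arm with a two-finger parallel gripper is mounted at the origin on the work surface. World frame = base frame: x ahead of the robot, y to its left, z up, the work surface at z = 0. Lengths are in m, angles in rad, forces in N, time in s.
With the tool pointing down it reaches from about 0.425 to 0.925 m from the base axis. Payload 6.8 kg.
Tool frame: the origin (TCP) lies between the finger pads; the fingertips stand 19 mm ahead of it and the grasp point (between the pads) is the TCP (manip.nose_length is the z of the fingertips in the tool frame, in m); z points along the fingers, y is the line along which they close (so a half turn about z gives the same grasp; the last joint's range is limited). The gripper opens to 88 mm and grips with 3 to 60 N. Pads are 20 mm wide; open, the fingers measure 115 mm over their backs; the gripper's body (75 mm by 178 mm) begins 61 mm behind the grasp point.
Start: joints at [-1.385, 0.477, 0.022, 1.555, -0.011, 1.109, -0.083], TCP at [0.195, 0.646, 0.242] pointing down, gripper open.
Joint ranges: [-2.96, 2.96], [-0.34, 2.1], [-1.41, 1.46], [0.24, 2.44], [-1.37, 4.51], [0.17, 1.92], [-2.96, 2.96]. Speed limits (rad/s): [2.39, 2.39, 3.14, 3.14, 3.14, 3.14, 3.14].

INTERFACE

Orientations are given as a unit quaternion [w, x, y, z].
In Python, from bench import manip gives the robot as it stands.
- The arm moves only by the shell command python3 -m crank 'ROWS' [FORCE]. ROWS is JSON, a list that holds one entry, the list of rows, each a list of 7 numbers: the turn, a rotation vector about the world's x, y, z in units of 8 degrees (1.0 is 8 degrees), then the shift along the world's x, y, z in units of 40 mm (1.0 is 40 mm), then the gripper's target within -1 to 1 (shut at 1, half-way at 0, fully open at -1). A call has 1 to 5 rows; each row is the pose to reach, as a shift and turn from the pose commanded when the call began; what a row does not reach only later rows make up. A row lasts 1/10 s, in which the tool goes at most 50 mm and 8.59 degrees, less where a joint would pass 70% of its speed; a pose out of reach is approached as far as the arm can. A call with a gripper value outside its range is refused whole. The fingers move at their own pace and stop on an object; FORCE is the grip in N (left out, the last holds). Time passes only in rows, so rows that repeat a pose let the fingers close. It gives the time, the measured TCP pose, the force, the opening and the grip force at its end, in the units of the state.
- manip.state(): the state, without advancing time (a new reading comes with each control period).
- manip.grab_frame(name): name is "side" or "top"; returns (picture, depth): 480x640x3 uint8, red, green, blue; 480x640 float32, m along the optical axis (not along the pixel's ray), 0 where there is no reading.
- manip.camera_model(name): a dict with "intrinsics" (3x3 intrinsics, pixels), "R" (3x3) and "t" (3): a world point X has camera coordinates R X + t. Camera axes: x right, y down, z forward; pixel columns grow to the right and rows downward; lengths in m; the calibration is good to about 2 mm. A picture is of the moment at which its call begins. camera_model takes no time and is no camera call.
- manip.job_done(): hands the job in; it is judged then, once.
The state is a dict: "time": time; "qpos": joint angles; "joint_velocities": joint speeds; "joint_efforts": joint torques, N m; "position": TCP position; "tool_rot": TCP orientation; "ft_force": force on the tool from outside, world axes, zero at the start; "wrist_torque": the same for the moment, N m; "opening": opening from 0.0 (shut) to 1.0 (fully open); "grasp_force": force on a finger pad.
Only numpy, scipy, OpenCV 4.12 (cv2) and the standard library are available. Lean on these libraries where they do the work, as an engineer would, in place of code of your own. Each camera call takes 0.05 s, during which the arm holds its last target. There are 200 camera calls.

TASK

Slide the small labelled carton on the turntable fully home into the corner of the two metal stops, flat against both. Then turn the turntable until the carton's label squarely faces the fixed code reader, and hold it there for the reading: the program finishes while the gripper holds the turntable still, firmly gripping its upright handle. Leave the other things on the bench where they are.

Things in the scene. Friction and masses are not known exactly. Their poses are not given: they have to be found in the camera images.
- station: Fixed scan station: steel base plate 210 mm across with a bearing pedestal, and on a tongue a code reader (black box 50 x 52 x 42 mm, its aluminium bracket 96 mm high). Origin on the bench, on the turntable's axis; x points from the axis to the reader. Fixed.
- reader_window (a point): Middle of the reader's window, 190 mm from the turntable's axis along the station's x, 70 mm above the bench; it looks back at the axis. Axes parallel to the station's.
- turntable: Round platter 260 mm across, 10 mm thick, with two low metal stops and an upright handle. Turns about its vertical axis either way, more than a full turn, with a steady drag (about 3 N at the handle), and stays where left. Origin on the axis, at the platter's underside, 30 mm above the bench (top at 40 mm). x, y turn with it, z up. The axis is under the middle of the carton once home.
- stop_corner (a point): Point on the platter's top where the two stop faces meet, at x -35, y -50 mm of the turntable; axes parallel to its. Stops: steel angles 25 mm high, 5 mm thick. One face looks to +x (at x = -35, from y -45 to 35), one to +y (at y = -50, from x -28 to 32). Behind each a foot, 4 mm thick, reaches 23 mm back from the face.
- handle: Upright round black handle on the platter, behind the corner of the stops, at x -79, y -79 mm of the turntable (112 mm from its axis). Barrel 24 mm in diameter, free to spin on its pin, so a grip need not turn with the platter. Origin on the pin's axis 46 mm above the bench; full-width barrel from 62 to 104 mm, top at 110 mm above the bench. The stops' tops are at 65 mm, the carton's at 100 mm.
- carton: Closed cardboard carton 70 (x) x 100 (y) x 60 (z) mm, 0.25 to 0.5 kg, loose on the platter near the stops, askew by up to 0.3 rad. Origin at the centre of its underside. The white shipping label is on the long side facing its x, folded over onto the top. Home, its -x and -y sides lie against the stops, its origin is on the turntable's axis and its yaw is the turntable's.
- handle_grip (a point): Point on the handle's pin axis at the middle height for gripping, 88 mm above the bench.
- label (a point): Centre of the carton's labelled long side (35 mm along +x from the carton's origin, 30 mm above its underside).
- carton_corner (a point): The carton's bottom corner at -x, -y, that goes into the corner of the stops (coincides with stop_corner when home).
- tape_roll: Roll of brown tape lying flat beside the station, 100 mm across, 48 mm high; origin under its centre. Leave alone.
- marker: Marker pen lying beside the station, 132 mm long, 18 mm thick, along its x; origin under its middle. Leave alone.
- cutter: Box cutter lying on the bench, 150 mm long, 18 mm high. Origin on the bench under its middle. Leave alone.
- tape_gun: Hand tape dispenser standing on the bench, about 150 x 60 x 95 mm; origin under its middle. Leave alone.
- scan_gun: Hand-held scanner lying on the bench, about 190 x 62 x 48 mm; origin under its middle. Leave alone.
- label_roll: Roll of blank labels standing on its end face, 96 mm across, 75 mm high; origin under its centre. Leave alone.
- spare_carton: Closed carton without a label lying on the bench, 130 x 90 x 50 mm; origin under its centre. Leave alone.

How it is judged:
On the way, in this order (a step that is already met when the one before it is completed fails the run):
1. the carton is home against both stops (x of carton_corner in the frame of stop_corner between -0.004 and 0.004 m and y of carton_corner in the frame of stop_corner between -0.004 and 0.004 m and angle between the x axis of carton and the x axis of turntable, either way round below 0.06 rad and z of carton_corner in the frame of stop_corner below 0.004 m and angle between carton's own z axis and vertical below 0.05 rad), for 0.2 s.
2. the label squarely faces the reader, with the carton still home and the turntable held still by its handle (all of step 1 and angle between the x axis of carton and the x axis of station, either way round below 0.12 rad and x of label in the frame of station above 0.02 m and angular speed of turntable below 0.06 rad/s and contact force between the fingers and handle above 1 N), for 0.3 s.
At the end, for the whole second after the job is handed in: Carton upright on the platter, its corner within 4 mm of the stops' corner each way, sides within 0.06 rad of the stops; label on the reader's side, within 0.12 rad of square to it; turntable slower than 0.06 rad/s; fingers pressing on the handle with over 1 N (all of step 2); the arm keeps its last pose, push and grip.
It fails at once if another thing on the bench was moved by more than 25 mm (distance of any of tape_roll, marker, cutter, tape_gun, scan_gun, label_roll, spare_carton from where it was at the start of the episode above 0.025 m).
It fails at once if the carton was tipped (angle between carton's own z axis and vertical above 0.35 rad).
It also fails if it takes over 64 s, if anything falls off the work surface, if the arm or the gripper's body presses on something with over 40 N, if the wrist force passes 120 N, or if a joint passes its speed limit or range.

## Working session

There is one attempt and no reset: what is moved stays moved. The work goes in short steps, Python scripts to look and compute and a shell command to move; the robot and the scene stay as the last step left them, time stands still between calls to the robot, and variables do not carry over. Pictures are saved under pics/ and viewed, at most 10 in all, crops included, and the job is handed in when it is done.

```bash
mkdir -p pics; ls; python3 - <<'E'
from bench import manip
import cv2,numpy as np
for n in("top","side"):
    p,d=manip.grab_frame(n); cv2.imwrite(f"pics/{n}0.png",p[:,:,::-1]); np.save(f"pics/{n}0.npy",d)
    c=manip.camera_model(n); print(n,np.round(c["intrinsics"],1).tolist(),np.round(c["R"],3).tolist(),np.round(c["t"],3))
print(manip.state())
E
```

```text
pics
top [[586.2, 0.0, 318.7], [0.0, 586.2, 240.6], [0.0, 0.0, 1.0]] [[0.018, -1.0, 0.01], [-0.991, -0.02, -0.131], [0.131, -0.007, -0.991]] [-0.027  0.56   1.331]
side [[500.6, 0.0, 325.2], [0.0, 500.6, 235.3], [0.0, 0.0, 1.0]] [[-0.947, -0.32, -0.009], [-0.236, 0.718, -0.655], [0.216, -0.618, -0.756]] [0.509 0.191 1.385]
{'time': 0.1, 'qpos': array([-1.38509415,  0.47767418,  0.02235165,  1.55629433, -0.01151779,
        1.10930937, -0.08308837]), 'joint_velocities': array([-0.00065057, -0.00151292,  0.00087316, -0.00062943,  0.00239219,
       -0.0001037 ,  0.00050604]), 'joint_efforts': array([ 4.99698159e-03, -5.84090209e+01,  1.54073786e+00, -2.73312038e+01,
       -5.41025901e-02,  1.31631581e-02,  3.46259162e-05]), 'position': array([0.19534136, 0.64560608, 0.2408327 ]), 'tool_rot': array([-6.46920440e-05,  1.46365181e-01,  9.89230321e-01, -7.75895710e-04]), 'ft_force': array([0.07607885, 0.52800838, 0.46030517]), 'wrist_torque': array([ 0.02612342,  0.01865878, -0.00823835]), 'grasp_force': 0.0, 'opening': 1.0028613846771348}
```

View pics/top0.png

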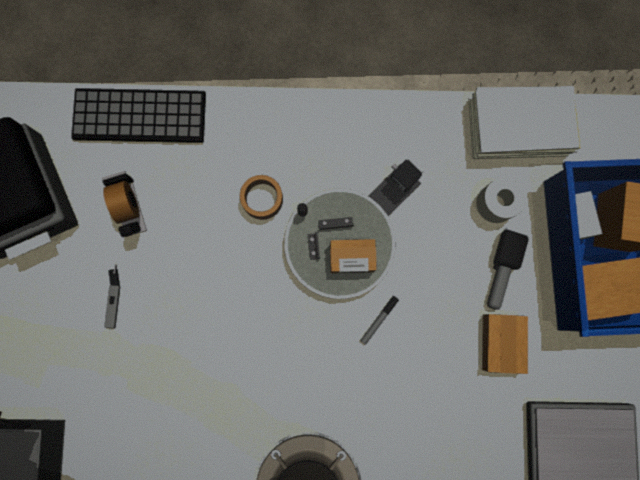

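View pics/side0.png

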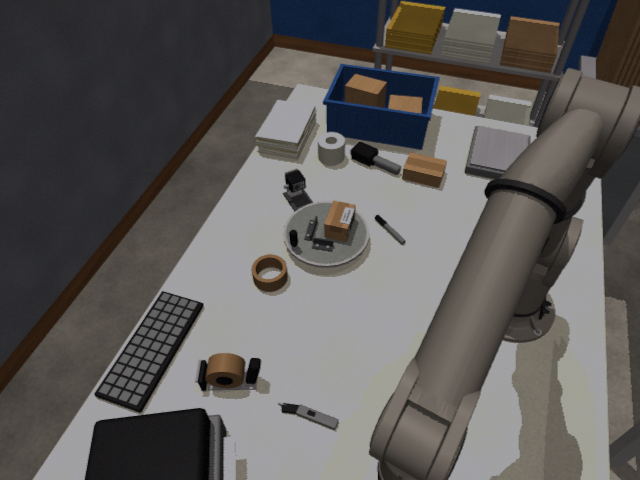

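The top view shows the turntable at about (340,245), the carton at (353,255) with its label on the lower side, and the stops at (336,223) and (313,246). The handle is at (302,210), the reader at (402,180) and the tape roll at (262,197). The side view agrees with this. Next I measure.

```bash
cat > h.py <<'E'
import numpy as np,cv2
from bench import manip
C={n:manip.camera_model(n) for n in("top","side")}
def cast(n,uv,z):
    c=C[n];K,R,t=[np.asarray(c[k],float) for k in("intrinsics","R","t")]
    uv=np.atleast_2d(np.asarray(uv,float));o=-R.T@t
    r=(R.T@np.linalg.inv(K)@np.c_[uv,np.ones(len(uv))].T).T
    return o+r*((z-o[2])/r[:,2])[:,None]
def biggest(m,lo=0):
    cs,_=cv2.findContours(m.astype(np.uint8),cv2.RETR_EXTERNAL,cv2.CHAIN_APPROX_NONE)
    return sorted([c[:,0] for c in cs if cv2.contourArea(c)>lo],key=lambda c:-cv2.contourArea(c))
def carton(p,d,box):
    "top face from depth+colour: world points with z near 0.1 in box (u0,v0,u1,v1)"
    u0,v0,u1,v1=box;K=np.asarray(C["top"]["intrinsics"]);R=np.asarray(C["top"]["R"]);t=np.asarray(C["top"]["t"])
    vv,uu=np.mgrid[v0:v1,u0:u1];z=d[v0:v1,u0:u1]
    X=np.stack([(uu-K[0,2])/K[0,0]*z,(vv-K[1,2])/K[1,1]*z,z],-1)
    return (X-t)@R, uu,vv
def rect(P):
    (c,(w,h),a)=cv2.minAreaRect((P[:,:2]*1000).astype(np.float32))
    return np.array(c),w,h,a
E
python3 - <<'E'
from h import *
p=cv2.imread("pics/top0.png");d=np.load("pics/top0.npy")
W,uu,vv=carton(p,d,(270,150,440,320)); z=W[...,2]
# platter rim: points at z~0.04
hist=np.histogram(z,bins=np.arange(-.01,.13,.01));print(hist[0])
pl=((z>.033)&(z<.047)); c=max(biggest(pl),key=len); 
P=cast("top",c+[270,150],.04); hull=cv2.convexHull((P[:,:2]*1000).astype(np.float32)); print("platter",cv2.minEnclosingCircle(hull),cv2.fitEllipse(hull))
hi=(z>.085)
for c in biggest(hi,15):
    P=cast("top",c+[270,150],.1); print("high",rect(P),(c.mean(0)+[270,150]), np.median(z[hi]))
mid=(z>.052)&(z<.08)
for c in biggest(mid,15):
    print("mid",rect(cast("top",c+[270,150],.065)),c.mean(0)+[270,150])
hsv=cv2.cvtColor(p,cv2.COLOR_BGR2HSV)[150:320,270:440]
for c in biggest(hsv[...,2]<62,20):
    print("dark",c.mean(0)+[270,150],rect(cast("top",c+[270,150],.1)))
big=cv2.resize(p[150:310,270:440],None,fx=3.5,fy=3.5,interpolation=cv2.INTER_CUBIC);cv2.imwrite("pics/crop.png",cv2.convertScaleAbs(big,alpha=1.5))
E
```

```text
[8728 9231  269   55 3520 4437  116  218   59  234 1043  818   33    0]
platter ((555.8680419921875, -64.13507843017578), 129.62417602539062) ((555.7001953125, -64.13248443603516), (258.02880859375, 258.24932861328125), 61.698097229003906)
high (array([521.07287598, -91.53115845]), 71.44390869140625, 100.2176742553711, 1.1038892269134521) [352.68456376 255.20134228] 0.09935278002748321
high (array([ 709.44567871, -213.30406189]), 49.75920104980469, 59.601768493652344, 46.08927536010742) [406.54166667 173.75      ] 0.09935278002748321
high (array([623.51831055,  22.97479439]), 25.055505752563477, 22.4207706451416, 1.2097206115722656) [301.86666667 208.46666667] 0.09935278002748321
mid (array([591.77246094, -55.02756119]), 6.916460037231445, 79.16938781738281, 7.5539870262146) [335.76712329 225.63013699]
mid (array([ 692.0916748 , -209.89694214]), 65.35711669921875, 32.24663543701172, 84.70153045654297) [402.76190476 184.03174603]
mid (array([547.33355713, -12.31912899]), 58.17245864868164, 5.031456470489502, 7.031118869781494) [317.  244.5]
mid (array([ 733.74273682, -188.08596802]), 
[... 275 characters left out ...]
 23.6220703125, 78.05695343017578, 6.913101673126221)
dark [341.34090909 268.94886364] (array([485.62561035, -71.58480835]), 114.4854965209961, 64.05400848388672, 61.29576110839844)
dark [313.50574713 246.31034483] (array([538.64172363,  -3.71989346]), 58.33023452758789, 19.876514434814453, 8.147363662719727)
dark [389.02380952 305.5952381 ] (array([ 410.26846313, -173.08270264]), 14.813976287841797, 46.80556106567383, 53.390296936035156)
dark [301.86842105 210.92105263] (array([616.74084473,  21.69002533]), 34.13148498535156, 20.16978645324707, 1.3249881267547607)
dark [276.20588235 210.05882353] (array([618.73864746,  80.6944809 ]), 8.618432998657227, 41.67587661743164, 49.378883361816406)
```

View pics/crop.png

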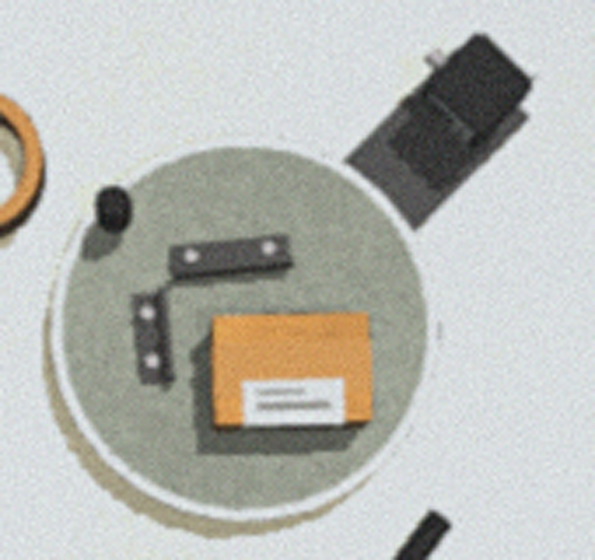

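Measured values (mm, degrees), all consistent with the given sizes:

| Item | Position | Yaw |
|---|---|---|
| Turntable axis | (556, -64) | 187.3° |
| Carton | (521, -91.5) | 181.1° |
| Reader direction from the axis | n/a | -44.1° |

The carton has to move about 38 mm and 23 mm to reach the stops. I'm moving over it now.

```bash
python3 -m crank '[[[0,0,-0.56,0.5,-1.12,0,-1],[0,0,-1.12,1.0,-2.24,0,-1],[0,0,-1.68,1.5,-3.36,0,-1],[0,0,-2.24,2.0,-4.48,0,-1],[0,0,-2.8,2.5,-5.6,0,-1]]]'
python3 -m crank '[[[0,0,-0.56,0.5,-1.12,0,-1],[0,0,-1.12,1.0,-2.24,0,-1],[0,0,-1.68,1.5,-3.36,0,-1],[0,0,-2.24,2.0,-4.48,0,-1],[0,0,-2.8,2.5,-5.6,0,-1]]]'
python3 -m crank '[[[0,0,-0.56,0.5,-1.12,0,-1],[0,0,-1.12,1.0,-2.24,0,-1],[0,0,-1.68,1.5,-3.36,0,-1],[0,0,-2.24,2.0,-4.48,0,-1],[0,0,-2.8,2.5,-5.6,0,-1]]]'
```

```text
time: 0.6
position: [0.2959, 0.4199, 0.2414]
tool_rot: [-0.0, 0.337, 0.941, -0.0]
ft_force: [0.5, 0.2, -0.3]
opening: 0.998
grasp_force: 0.0
time: 1.1
position: [0.3957, 0.1961, 0.2416]
tool_rot: [-0.0, 0.514, 0.858, 0.0]
ft_force: [0.4, 0.1, -0.8]
opening: 1.0
grasp_force: 0.0
time: 1.6
position: [0.4957, -0.0277, 0.2417]
tool_rot: [-0.0, 0.67, 0.742, 0.0]
ft_force: [0.4, 1.4, -0.5]
opening: 1.002
grasp_force: 0.0
```

```bash
python3 -m crank '[[[0,0,-0.3,0.32,-0.8,0,-1],[0,0,-0.59,0.63,-1.6,0,-1],[0,0,-0.59,0.63,-1.6,0,-1],[0,0,-0.59,0.63,-1.6,-0.8,-1],[0,0,-0.59,0.63,-1.6,-1.7,-1]]]'
python3 -m crank '[[[0,0,0,0,0,-0.7,-1],[0,0,0,0,0,-1.4,-1],[0,0,0,0,0,-2.0,-1],[0,0,0,0,0,-2.1,-1],[0,0,0,0,0,-2.1,-1]]]'
python3 -m crank '[[[0,0,0,0,0,0,0],[0,0,0,0,0,0,0.2],[0,0,0,0,0,0,0.2],[0,0,0,0,0,0,0.2],[0,0,0,0,0,0,0.2]]]' 8
```

```text
time: 2.1
position: [0.5215, -0.0893, 0.1736]
tool_rot: [0.001, 0.699, 0.715, 0.001]
ft_force: [-0.7, 0.2, -0.5]
opening: 1.003
grasp_force: 0.0
time: 2.6
position: [0.5201, -0.0894, 0.0893]
tool_rot: [-0.001, 0.699, 0.715, -0.001]
ft_force: [0.9, -0.2, -0.6]
opening: 1.003
grasp_force: 0.0
time: 3.1
position: [0.5215, -0.0898, 0.0908]
tool_rot: [0.001, 0.699, 0.715, 0.001]
ft_force: [-1.0, 1.0, 6.6]
opening: 0.803
grasp_force: 8.0
```

```bash
python3 -m crank '[[[0,0,0.2,0.15,0.1,0,0.2],[0,0,0.4,0.3,0.2,0,0.2],[0,0,0.6,0.45,0.33,0,0.2],[0,0,0.77,0.62,0.45,0,0.2],[0,0,0.77,0.76,0.54,0,0.2]]]'
python3 - <<'E'
from h import *
p,d=manip.grab_frame("top"); cv2.imwrite("pics/top1.png",p[:,:,::-1]); q,_=manip.grab_frame("side")
a=cv2.resize(p[150:310,270:440,::-1],(510,480),interpolation=3);b=cv2.resize(q[160:310,250:400,::-1],(480,480),interpolation=3)
cv2.imwrite("pics/c1.png",cv2.resize(cv2.convertScaleAbs(np.hstack([a,b]),alpha=1.5),(800,388)))
print(manip.state()["position"],manip.state()["ft_force"])
E
```

```text
time: 3.6
position: [0.5497, -0.0701, 0.0902]
tool_rot: [-0.001, 0.66, 0.751, -0.001]
ft_force: [-7.5, -4.6, 10.0]
opening: 0.796
grasp_force: 8.0
[ 0.55093991 -0.06911817  0.09024636] [-1.74407478 -3.02791587  4.953246  ]
```

View pics/c1.png

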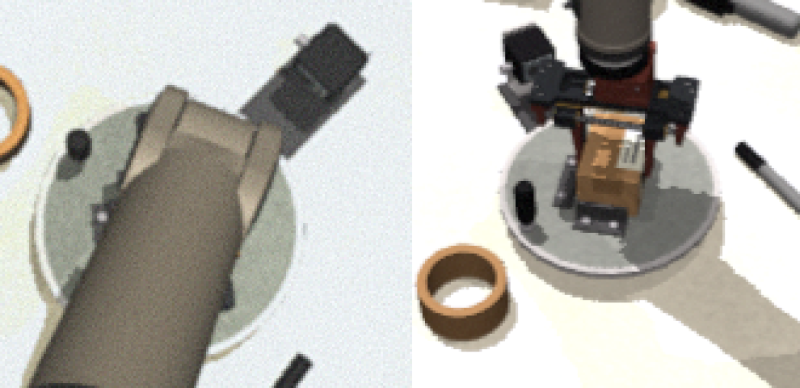

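The carton is upright between the fingers, a few mm from both stops. The handle is still at pixel (302,210), so the platter hasn't turned. Now I press it home.

```bash
python3 -m crank '[[[0,0,0,0.04,0.05,0,0.2],[0,0,0,0.08,0.1,0,0.2],[0,0,0,0.12,0.15,0,0.2],[0,0,0,0.12,0.15,0,0.2]]]'
python3 -m crank '[[[0,0,0,0.03,0.04,0,0.2],[0,0,0,0.05,0.07,0,0.2],[0,0,0,0.05,0.07,0,0.2]]]'
```

```text
time: 4.1
position: [0.5556, -0.0636, 0.0902]
tool_rot: [0.0, 0.66, 0.751, -0.0]
ft_force: [-1.9, -4.4, 4.9]
opening: 0.798
grasp_force: 8.0
time: 4.4
position: [0.5562, -0.0625, 0.0901]
tool_rot: [-0.0, 0.661, 0.751, -0.002]
ft_force: [-5.7, -7.6, 8.4]
opening: 0.798
grasp_force: 8.0
```

```bash
python3 -m crank '[[[0,0,0,0.05,0.05,0,0.2],[0,0,0,0.08,0.05,0,0.2],[0,0,0,0.08,0.05,0,0.2],[0,0,0,0.08,0.05,0,0.2]]]'
python3 - <<'E'
from h import *
q,_=manip.grab_frame("side")
cv2.imwrite("pics/c2.png",cv2.resize(cv2.convertScaleAbs(q[180:280,260:390,::-1],alpha=1.6),(780,600),interpolation=3))
E
```

```text
time: 4.8
position: [0.5561, -0.0608, 0.0891]
tool_rot: [-0.003, 0.661, 0.75, -0.004]
ft_force: [-12.9, -8.1, 9.6]
opening: 0.8
grasp_force: 8.0
```

View pics/c2.png

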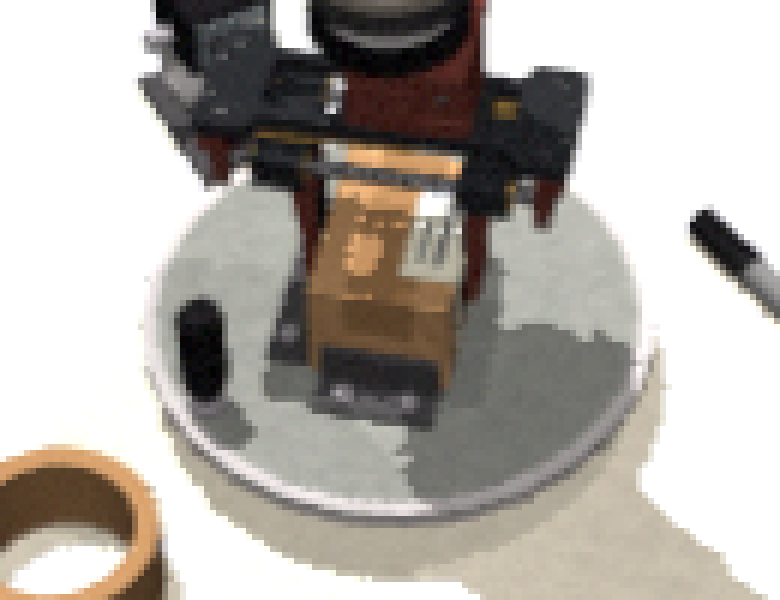

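The x push stalls at about 13 N and the picture shows the carton flush with both stops: the near stop at (378,375) and the side stop at (290,320). I'll release, lift and move aside to check from the top.

```bash
python3 -m crank '[[[0,0,0,0,0,0,-0.2],[0,0,0,0,0,0,-1],[0,0,0,0,0,0,-1],[0,0,0,0,0,0.5,-1],[0,0,0,0,0,1.5,-1]]]'
python3 -m crank '[[[0,0,-0.8,0,0.5,1.0,-1],[0,0,-1.6,0,1.6,1.3,-1],[0,0,-2.4,0,2.8,1.3,-1],[0,0,-3.2,0,4.0,1.3,-1],[0,0,-4.0,0,5.2,1.3,-1]]]'
python3 -m crank '[[[0,0,-0.8,0,1,0,-1],[0,0,-1.7,0,2,0,-1]]]'
python3 - <<'E'
from h import *
p,d=manip.grab_frame("top"); cv2.imwrite("pics/top3.png",p[:,:,::-1])
W,uu,vv=carton(p,d,(270,150,440,320)); z=W[...,2]
hi=(z>.085)&(z<.12)
for c in biggest(hi,15): print("high",rect(cast("top",c+[270,150],.1)),c.mean(0)+[270,150])
for c in biggest((z>.052)&(z<.08),15): print("mid",rect(cast("top",c+[270,150],.065)))
g=p[150:320,270:440].max(2)<62
for c in biggest(g,20): print("dark",c.mean(0)+[270,150],rect(cast("top",c+[270,150],.1)))
cv2.imwrite("pics/c3.png",cv2.resize(cv2.convertScaleAbs(p[150:310,270:440,::-1],alpha=1.5),(595,560),interpolation=3))
E
```

```text
time: 5.35
position: [0.5597, -0.0564, 0.1482]
tool_rot: [-0.002, 0.66, 0.752, -0.002]
ft_force: [0.5, 0.9, 1.2]
opening: 1.001
grasp_force: 0.0
time: 5.85
position: [0.5611, 0.1535, 0.2023]
tool_rot: [-0.0, 0.842, 0.539, 0.001]
ft_force: [0.4, -0.6, -0.4]
opening: 1.0
grasp_force: 0.0
time: 6.05
position: [0.5608, 0.2337, 0.2019]
tool_rot: [-0.0, 0.9, 0.436, 0.001]
ft_force: [0.6, -1.1, -0.1]
opening: 1.002
grasp_force: 0.0
high (array([554.67169189, -66.17073059]), 72.40470886230469, 100.96281433105469, 6.924838066101074) [341.14189189 239.58108108]
high (array([ 709.48901367, -213.3458252 ]), 49.75917434692383, 59.481346130371094, 46.08932876586914) [406.77027027 173.7972973 ]
high (array([623.5244751 ,  22.96733475]), 25.06351089477539, 22.41048812866211, 1.3377879858016968) [301.8        208.43333333]
mid (array([546.44610596, -13.56622601]), 60.209449768066406, 7.515460014343262, 6.72172212600708)
mid (array([ 691.10955811, -203.20933533]), 57.872833251953125, 25.813121795654297, 73.81828308105469)
mid (array([ 733.74273682, -188.08596802]), 11.568175315856934, 12.070070266723633, 46.31010437011719)
dark [401.672 183.304] (array([ 687.94116211, -198.20782471]), 60.80598449707031, 98.05116271972656, 46.04808044433594)
dark [331.06849315 252.34931507] (array([522.71643066, -49.09846497]), 118.50084686279297, 56.4045295715332, 65.33312225341797)
dark [389.84210526 304.92105263] (array([ 412.57409668, -174.80770874]), 14.807473182678223, 40.221031188964844, 53.46254348754883)
dark [302.03125 209.96875] (array([620.13549805,  21.77541351]), 27.327852249145508, 20.156047821044922, 1.3249921798706055)
```

View pics/c3.png

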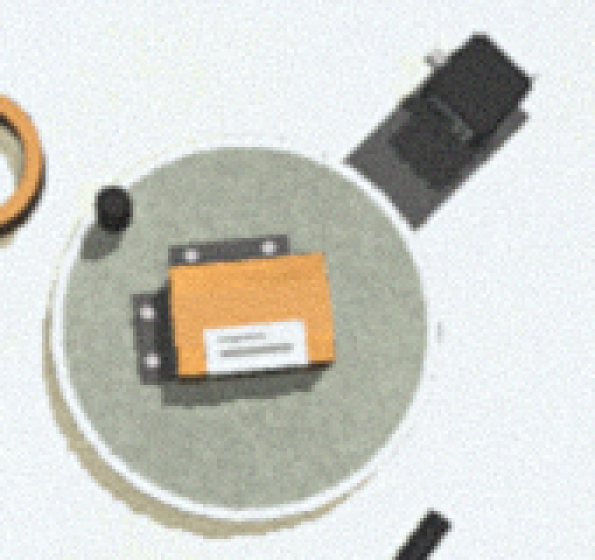

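The carton is flush and square (6.9° against 7.3°), but its y may still be 1–2 mm off, which is about the calibration error. I'll add a gentle push toward the y stop with closed fingers.

```bash
python3 -m crank '[[[0,0,0.7,0,-1.1,0,0],[0,0,1.4,0,-2.2,0,1],[0,0,2.1,0,-3.3,0,1],[0,0,2.8,0,-4.4,0,1],[0,0,3.5,0,-5.5,0,1]]]' 20
python3 -m crank '[[[0,0,0.7,0.05,-1.1,0,1],[0,0,1.4,0.1,-2.2,0,1],[0,0,2.2,0.1,-3.3,0,1],[0,0,2.2,0.1,-3.9,0,1],[0,0,2.2,0.1,-3.9,-0.5,1]]]'
python3 -m crank '[[[0,0,0,0,0,-0.8,1],[0,0,0,0,0,-1.6,1],[0,0,0,0,0,-2.3,1],[0,0,0,0,0,-2.5,1],[0,0,0,0,0,-2.5,1]]]'
```

```text
time: 6.6
position: [0.5613, 0.0096, 0.202]
tool_rot: [0.0, 0.765, 0.644, 0.001]
ft_force: [1.0, 0.6, -0.6]
opening: 0.583
grasp_force: 0.0
time: 7.1
position: [0.5665, -0.151, 0.1843]
tool_rot: [0.003, 0.662, 0.749, 0.001]
ft_force: [-0.8, 1.2, 0.3]
opening: 0.131
grasp_force: 0.0
time: 7.6
position: [0.5648, -0.1451, 0.081]
tool_rot: [-0.001, 0.66, 0.752, -0.0]
ft_force: [0.4, 0.9, 0.5]
opening: 0.003
grasp_force: 0.0
```

```bash
python3 -m crank '[[[0,0,0,-0.02,0.2,0,1],[0,0,0,-0.05,0.4,0,1],[0,0,0,-0.06,0.5,0,1],[0,0,0,-0.06,0.5,0,1]]]'
python3 -m crank '[[[0,0,0,-0.01,0.05,0,1],[0,0,0,-0.01,0.1,0,1],[0,0,0,-0.01,0.1,0,1]]]'
python3 -m crank '[[[0,0,0,-0.01,0.05,0,1],[0,0,0,-0.01,0.1,0,1],[0,0,0,-0.01,0.1,0,1]]]'
```

```text
time: 8.0
position: [0.5633, -0.1246, 0.0826]
tool_rot: [0.001, 0.659, 0.752, 0.001]
ft_force: [0.0, -0.1, 0.3]
opening: 0.002
grasp_force: 0.0
time: 8.3
position: [0.5626, -0.1243, 0.0824]
tool_rot: [0.002, 0.661, 0.751, -0.001]
ft_force: [0.0, -7.4, 2.2]
opening: 0.002
grasp_force: 3.3
time: 8.6
position: [0.5626, -0.124, 0.0831]
tool_rot: [0.004, 0.662, 0.75, -0.001]
ft_force: [0.2, -14.6, 2.0]
opening: 0.001
grasp_force: 7.4
```

It's solidly home: no motion under 15 N, and the face is at y = -114 mm as predicted. Next is the handle.

```bash
python3 -m crank '[[[0,0,0,0,-0.4,0,1],[0,0,0,0,-0.5,0.3,1],[0,0,0,0,-0.5,1.2,1],[0,0,0,0,-0.5,2.2,0],[0,0,-0.5,0,-0.3,2.9,-1]]]'
python3 -m crank '[[[0,0,-0.9,0.3,0.9,0,-1],[0,0,-1.9,0.7,1.8,0,-1],[0,0,-2.9,1.1,2.7,0,-1],[0,0,-3.9,1.4,3.5,0,-1],[0,0,-4.9,1.5,3.8,0,-1]]]'
```

```text
time: 9.1
position: [0.5621, -0.1305, 0.2007]
tool_rot: [0.001, 0.687, 0.727, 0.001]
ft_force: [0.4, 0.2, 1.0]
opening: 0.149
grasp_force: 0.0
time: 9.6
position: [0.6226, 0.0283, 0.1978]
tool_rot: [-0.001, 0.89, 0.456, 0.0]
ft_force: [0.8, -0.3, -1.3]
opening: 0.598
grasp_force: 0.0
```

```bash
python3 -m crank '[[[0,0,0,0.02,-0.11,0,-1],[0,0,0,0.02,-0.11,0,-1],[0,0,0,0.02,-0.11,-0.7,-1],[0,0,0,0.02,-0.11,-1.4,-1],[0,0,0,0.02,-0.11,-2.0,-1]]]'
python3 -m crank '[[[0,0,0,0,0,-0.5,-1],[0,0,0,0,0,-0.72,-1],[0,0,0,0,0,-0.72,-0.3],[0,0,0,0,0,-0.72,0.5],[0,0,0,0,0,-0.72,0.9]]]' 30
python3 -m crank '[[[0,0,0,0,0,0,0.9],[0,0,0,0,0,0,0.9],[0,0,0,0,0,0,0.9],[0,0,0,0,0,0,0.9]]]'
```

```text
time: 10.1
position: [0.6218, 0.0159, 0.1171]
tool_rot: [-0.0, 0.89, 0.456, -0.0]
ft_force: [0.3, 0.7, -0.1]
opening: 0.999
grasp_force: 0.0
time: 10.6
position: [0.6234, 0.0176, 0.0902]
tool_rot: [0.0, 0.89, 0.456, 0.001]
ft_force: [0.3, 0.7, -0.0]
opening: 0.768
grasp_force: 0.0
time: 11.0
position: [0.6227, 0.0182, 0.089]
tool_rot: [0.0, 0.89, 0.456, 0.0]
ft_force: [0.1, -0.1, -0.9]
opening: 0.402
grasp_force: 0.0
```

```bash
python3 -m crank '[[[0,0,0,0,0.13,0,0.3],[0,0,0,0,0.13,0,0.3],[0,0,0,0,0.13,0,0.9],[0,0,0,0,0.13,0,0.9],[0,0,0,0,0.13,0,0.9]]]' 30
python3 -m crank '[[[0,0,0,0,0,0,0.9],[0,0,0,0,0,0,0.9]]]'
```

```text
time: 11.5
position: [0.623, 0.0233, 0.0888]
tool_rot: [0.0, 0.89, 0.456, 0.0]
ft_force: [2.2, 0.2, -2.4]
opening: 0.266
grasp_force: 30.0
time: 11.7
position: [0.623, 0.0233, 0.0889]
tool_rot: [0.0, 0.89, 0.456, 0.0]
ft_force: [3.4, -1.0, -3.2]
opening: 0.27
grasp_force: 30.0
```

```bash
python3 - <<'E'
import numpy as np
a=np.radians(52.45+np.array([0,2,6,12,18.5,25,31.5,38,44.5,51,57.5,64,70.5,77,83.5,90,96.5,103,109.5,116,121,125,127.5,128.7,128.7,128.7]))
P=.1109*np.c_[np.cos(a),np.sin(a)]/.04
for k in range(0,25,5): print(np.round(P[k+1:k+6]-P[k],2).tolist())
E
```

```text
[[-0.08, 0.06], [-0.24, 0.16], [-0.49, 0.3], [-0.78, 0.42], [-1.09, 0.51]]
[[-0.31, 0.05], [-0.62, 0.07], [-0.94, 0.05], [-1.25, -0.01], [-1.55, -0.1]]
[[-0.29, -0.12], [-0.56, -0.28], [-0.82, -0.47], [-1.05, -0.68], [-1.25, -0.92]]
[[-0.18, -0.26], [-0.32, -0.54], [-0.44, -0.83], [-0.52, -1.13], [-0.56, -1.37]]
[[-0.02, -0.19], [-0.02, -0.31], [-0.02, -0.37], [-0.02, -0.37], [-0.02, -0.37]]
```

```bash
python3 -m crank '[[[0,0,0,-0.08,0.06,0,0.9],[0,0,0,-0.24,0.16,0,0.9],[0,0,0,-0.49,0.3,0,0.9],[0,0,0,-0.78,0.42,0,0.9],[0,0,0,-1.09,0.51,0,0.9]]]'
python3 -m crank '[[[0,0,0,-0.31,0.05,0,0.9],[0,0,0,-0.62,0.07,0,0.9],[0,0,0,-0.94,0.05,0,0.9],[0,0,0,-1.25,-0.01,0,0.9],[0,0,0,-1.55,-0.1,0,0.9]]]'
```

```text
time: 12.2
position: [0.5782, 0.0441, 0.0888]
tool_rot: [0.0, 0.89, 0.456, 0.0]
ft_force: [3.5, -1.5, -4.5]
opening: 0.269
grasp_force: 30.0
time: 12.7
position: [0.5159, 0.0396, 0.0888]
tool_rot: [-0.0, 0.89, 0.456, -0.0]
ft_force: [4.2, -0.8, -6.3]
opening: 0.269
grasp_force: 30.0
```

Forces are low and the handle is following, so I continue.

```bash
python3 -m crank '[[[0,0,0,-0.29,-0.12,0,0.9],[0,0,0,-0.56,-0.28,0,0.9],[0,0,0,-0.82,-0.47,0,0.9],[0,0,0,-1.05,-0.68,0,0.9],[0,0,0,-1.25,-0.92,0,0.9]]]'
python3 -m crank '[[[0,0,0,-0.18,-0.26,0,0.9],[0,0,0,-0.32,-0.54,0,0.9],[0,0,0,-0.44,-0.83,0,0.9],[0,0,0,-0.52,-1.13,0,0.9],[0,0,0,-0.56,-1.37,0,0.9]]]'
python3 -m crank '[[[0,0,0,-0.02,-0.19,0,0.9],[0,0,0,-0.02,-0.31,0,0.9],[0,0,0,-0.02,-0.37,0,0.9],[0,0,0,-0.02,-0.37,0,0.9],[0,0,0,-0.02,-0.37,0,0.9]]]'
python3 - <<'E'
from h import *
p,d=manip.grab_frame("top");q,_=manip.grab_frame("side")
W,uu,vv=carton(p,d,(270,150,440,320)); z=W[...,2]
for c in biggest((z>.085)&(z<.108),15): print("high",rect(cast("top",c+[270,150],.1)),c.mean(0)+[270,150])
a=cv2.resize(p[150:310,270:440,::-1],(425,400),interpolation=3);b=cv2.resize(q[160:320,240:390,::-1],(375,400),interpolation=3)
cv2.imwrite("pics/c4.png",cv2.convertScaleAbs(np.hstack([a,b]),alpha=1.5))
E
```

```text
time: 13.2
position: [0.466, 0.0026, 0.0888]
tool_rot: [-0.0, 0.89, 0.456, -0.0]
ft_force: [3.1, 1.3, -5.9]
opening: 0.269
grasp_force: 30.0
time: 13.7
position: [0.4438, -0.0531, 0.0888]
tool_rot: [-0.0, 0.89, 0.455, -0.0]
ft_force: [0.2, 2.9, -3.7]
opening: 0.269
grasp_force: 30.0
time: 14.2
position: [0.4432, -0.0674, 0.0888]
tool_rot: [0.0, 0.89, 0.455, -0.001]
ft_force: [-4.8, -1.4, 0.6]
opening: 0.268
grasp_force: 30.0
high (array([556.51763916, -64.19211578]), 99.46924591064453, 71.51472473144531, 45.843963623046875) [340.96638655 237.1092437 ]
high (array([ 709.44567871, -213.30409241]), 49.75918197631836, 59.60177993774414, 46.08930587768555) [405.8875 174.0875]
```

View pics/c4.png

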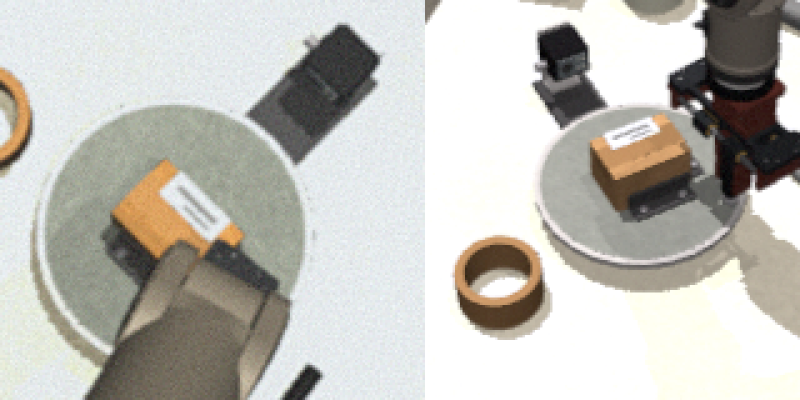

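The label faces the reader: carton at 45.8° and reader at 46.1°, with the carton centred on the axis within about 1 mm. It sits flush with the stops, and the gripper holds the handle at 30 N. I'll settle briefly and hand in.

```bash
python3 -m crank '[[[0,0,0,0,0,0,0.9],[0,0,0,0,0,0,0.9],[0,0,0,0,0,0,0.9],[0,0,0,0,0,0,0.9],[0,0,0,0,0,0,0.9]]]'; python3 -c "
from bench import manip
print(manip.job_done())"
```

```text
time: 14.8
position: [0.4433, -0.0673, 0.0888]
tool_rot: [0.0, 0.89, 0.455, -0.001]
ft_force: [-4.1, -2.7, -0.4]
opening: 0.268
grasp_force: 30.0
the job is handed in; nothing more can be done
None
```

I handed the job in at 14.8 s. The carton is home against both stops and its label is square to the reader, within about 0.3° in the last top picture. The gripper is holding the turntable handle at 30 N. The hand-in returned no verdict.

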